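# Hang a keyhole holder on its stud

## Robot

A 6-joint arm with a two-finger parallel gripper is mounted at the origin on the work surface; the furniture and walls round the work are solid. World frame = base frame: x ahead of the robot, y to its left, z up, the work surface at z = 0. Lengths are in m, angles in degrees, forces in N, time in s.
With the tool pointing down it reaches from about 0.3 to 0.75 m from the base axis. Payload 8.5 kg.
Tool frame: the origin (TCP) lies midway between the tips of the shut fingers; the grasp point (between the pads) lies 19 mm behind it (env.tcp_to_grasp is the z of the grasp point in the tool frame, in m); z points along the fingers, y is the line along which they close (so a half turn about z gives the same grasp; the last joint's range is limited). The gripper opens to 85 mm and grips with 20 to 120 N. Pads are 22 mm wide; open, the fingers measure 114 mm over their backs; the gripper's body (76 mm by 85 mm) begins 54 mm behind the grasp point. The pads swing forward as they close: fully open they stand 13 mm farther back than shut.
Start: joints at [-86.935, 21.807, 74.336, -0, 83.858, -12.336], TCP at [0.146, -0.53, 0.231] pointing down, gripper open.
Joint ranges: [-178.18, 178.18], [-50.72, 133.34], [12.68, 142.11], [-81.47, 261.47], [9.98, 163.14], [-165.26, 165.26]. Speed limits (degrees/s): [136.94, 136.94, 180, 180, 180, 180].

## Interface

Orientations are given as a 3x3 rotation matrix whose columns are the frame's x, y, z axes.
In Python, from rig import env, imaging, job, models gives the robot as it stands. The module is installed in compiled form; this text tells all that it offers.
- The arm moves only by the tool jog_arm, never from a script. Its argument "plan" is text: rows parted by semicolons, each of 7 numbers parted by spaces: the turn, a rotation vector about the tool's x, y, z in degrees, then the shift along the tool's x, y, z in cm, then the closure in counts, from 0 (fully open) to 255 (shut). In form: rx ry rz x y z claw; .... A call has 1 to 10 rows; each row shifts and turns the commanded pose from where the row before left it, along the tool's axes as they then stand; what a row does not reach is not made up. A row lasts 1/12 s, in which the tool goes at most 41.7 mm and 7.16 degrees, less where a joint would pass 70% of its speed; a pose out of reach is approached as far as the arm can. A call with a gripper value outside its range is refused whole. The fingers move at their own pace and stop on an object; "grip_force" is the grip in N (left out, the last holds). Time passes only in rows, so rows that do not move let the fingers close. It gives the time, the measured TCP pose, the force, the opening and the grip force at its end, in the units of the state.
- env.observe(): the state, without advancing time (a new reading comes with each control period).
- imaging.get_image(name): name is "scene" or "top"; returns a dict with "pixels" (384x512x3 uint8, red, green, blue), "depth" (384x512 float32, m along the optical axis (not along the pixel's ray), 0 where there is no reading), "fov_y" (degrees; the focal length in pixels is half the picture's height over the tangent of half this angle, whatever the lens; pixels are square), "cx", "cy" (the principal point, pixels), "distortion" ([k1, k2, p1, p2, k3] as OpenCV has them; the pictures are not rectified), "world_from_camera" (4x4, takes a point from camera to world coordinates). Camera axes: x right, y down, z forward; pixel columns grow to the right and rows downward; lengths in m; the calibration is good to about 2 mm. A picture is of the moment at which its call begins.
- job.close_job(): hands the job in; it is judged then, once.
Trained networks look in the newest picture that a camera, given by its name, has taken for a name from the list of things; names that differ only in an ending like _2 or _b are one class to them, and where a whole thing is asked for, a point or a joint stands for the part that bears it (a point fixed in the world has none). Each returns a list of dicts, best first, with "confidence" (0 to 1); they miss things now and then, are a little off and sometimes report something else, mostly with a low value. They report only what shows in the picture. A call takes as long as a camera call. They do not tell look-alikes from the thing itself.
- models.outline_of(camera, query): "region" (384x512 bool, what is visible of it) and "bbox" ([centre column, centre row, width, height] in pixels, round what is visible of it).
- models.tip_of(camera, query): "at" ([column, row] in pixels: a listed point, or the origin of a listed thing).
The state is a dict: "time_s": time; "q": joint angles; "qvel": joint speeds; "joint_efforts": joint torques, N m; "position": TCP position; "tool_rot": TCP orientation; "ft_force": force on the tool from outside, world axes, zero at the start; "wrist_torque": the same for the moment, N m; "grip_width": finger opening in m; "gripper_force": force on a finger pad.
Only numpy, scipy, OpenCV 4.12 (cv2) and the standard library are available. Lean on these libraries where they do the work, as an engineer would, in place of code of your own. Each camera call takes 0.05 s, during which the arm holds its last target. There are 200 camera calls.

## Task

Hang the white bench holder on the steel stud of the grey stand: pick it up by its grip bar, press the large round end of its keyhole over the stud head until the back plate lies flat on the stand, then guide it down until the slot is fully home on the stud, and let go. Feel for the stud with a light hand, never pressing the holder on the stand or stud with more than about 30 N, do not let the holder drop, and leave the neighbouring lab things alone.

Things in the scene. Friction and masses are not known exactly. Their poses are not given: they have to be found in the camera images.
- holder_grip (a point): White hanging holder (sizes in mm), 0.3 kg +-25%, 100 wide (y), 62 deep (x), 136 high, upright on the bench; x points to its flat back (away from the robot at yaw 0), z up. This point: centre of its grip bar, 20 wide (y), 24 high, 43 long (x), sticking out in front of the back plate at its top, free at both sides and below; 124 above the underside. Take it across the 20 mm from above.
- slot_top (a point): Same holder and axes. Point on the rear face of its 4 thick back plate where the stud's axis lies when it hangs fully home: 27 behind (+x) and 22 below holder_grip, same y. From the round hole a slot 11 wide runs up, closed 4 above this point. A 34 high tray sticks out 62 forward at the holder's foot.
- key_hole (a point): Same holder and axes. Centre, on the rear face, of the large round end of the keyhole, 23 in diameter; 24 straight below slot_top.
- stand: Grey upright stand fixed on the bench, 180 wide, 185 high. Origin on the bench in the middle of the flat front panel's lower edge. The panel faces the robot: its -x axis points out of the panel, y along it (left seen from the robot), z up.
- rail_mid (a point): On the stand's front panel face (same axes), middle of its horizontal slot, 150 high. A steel stud sticks out to -x at this height: neck 8 in diameter, 7 long from panel to head; head 19 in diameter, 5 thick, rim bevelled 0.5, front 12 from the panel. It is clamped up to 20 to either side of this point along y: not measured, to be felt or seen. It stays put.
- squat_jar: Clear squat jar with tan lid, 126 across, 92 high; origin under its centre. Bystander.
- vortex_mixer: Small vortex mixer with black rubber cup, 103x106x99; origin under its centre. Bystander.
- agar_jar: Jar with black screw lid, 86 across, 88 high; origin under its centre. Bystander.
- petri_dish: Petri dish, 92 across, 15 high; origin under its centre. Bystander.
Things that resemble listed ones, but are neither listed nor needed, are in the scene too. Leave any blue or orange look-alike of the part that bears holder_grip alone.

How it is judged (in metres and radians):
On the way:
1. the stud head has passed through the large end of the keyhole: back plate against the panel (within 4.5 mm), slot top still more than 12 mm above home (x of slot_top in the frame of rail_mid between -0.0045 and 0.002 m and y of slot_top in the frame of rail_mid between -0.024 and 0.024 m and z of slot_top in the frame of rail_mid between 0.012 and 0.034 m), for 0.05 s.
At the end, for the whole second after the job is handed in: The holder hangs on the stud, at rest and let go: slot top within 2.5 mm of the stud's height, back plate against the panel (rear face within 4.5 mm of it, behind the stud head), sideways within 24 mm of the slot middle, upright within 0.1 rad (x of slot_top in the frame of rail_mid between -0.0045 and 0.002 m and y of slot_top in the frame of rail_mid between -0.024 and 0.024 m and z of slot_top in the frame of rail_mid between -0.0025 and 0.0025 m and angle between slot_top's own z axis and vertical below 0.1 rad and linear speed of holder below 0.02 m/s); the robot touches nothing.
It fails at once if the holder is pressed on the stand or stud with more than 36 N (contact force between holder and stand above 36 N).
It fails at once if the holder is let go on the stud before it is home (more than 5 mm above) (x of slot_top in the frame of rail_mid between -0.006 and 0.004 m and y of slot_top in the frame of rail_mid between -0.024 and 0.024 m and z of slot_top in the frame of rail_mid between 0.005 and 0.034 m and contact force between each of the arm, the fingers and holder below 0.1 N).
It fails at once if a neighbouring thing (squat jar, vortex mixer, agar jar, petri dish) is moved more than 20 mm (distance of any of squat_jar, vortex_mixer, agar_jar, petri_dish from where it was at the start of the episode above 0.02 m).
It also fails if it takes over 64 s, if anything falls off the work surface, if the arm or the gripper's body presses on something with over 40 N, if the wrist force passes 120 N, or if a joint passes its speed limit or range.

## Working session

There is one attempt and no reset: what is moved stays moved. The work goes in short steps, Python scripts to look and compute and a tool call to move; the robot and the scene stay as the last step left them, time stands still between calls to the robot, and variables do not carry over. Pictures are saved under pics/ and viewed, at most 10 in all, crops included, and the job is handed in when it is done.

Besides the shell and the picture viewer there is one more tool, called after "Call:" in YAML: its name, and indented under it one key for each argument. jog_arm: Moves the arm, as the interface text tells. Its arguments: {"type":"object","properties":{"plan":{"type":"string"},"grip_force":{"type":"number"}},"required":["plan"]}

```bash
mkdir -p pics
cat > h.py <<'E'
import numpy as np, cv2
from rig import env, imaging, job, models
def K(im):
    f=192/np.tan(np.radians(im["fov_y"]/2)); return np.array([[f,0,im["cx"]],[0,f,im["cy"]],[0,0,1]])
def cloud(im):
    h,w=im["depth"].shape
    u,v=np.meshgrid(np.arange(w),np.arange(h))
    p=cv2.undistortPoints(np.stack([u,v],-1).reshape(-1,1,2).astype(np.float64),K(im),np.array(im["distortion"],float)).reshape(h,w,2)
    d=im["depth"][...,None]; P=np.concatenate([p*d,d],-1); T=np.array(im["world_from_camera"])
    Q=P@T[:3,:3].T+T[:3,3]; Q[im["depth"]==0]=np.nan; return Q
def proj(im,pts):
    T=np.linalg.inv(np.array(im["world_from_camera"]))
    return cv2.projectPoints(np.array(pts,float).reshape(-1,1,3),cv2.Rodrigues(T[:3,:3])[0],T[:3,3],K(im),np.array(im["distortion"],float))[0].reshape(-1,2)
def save(a,n): cv2.imwrite("pics/"+n,a[...,::-1])
E
python3 - <<'E'
from h import *
s=env.observe(); print(s["position"],np.round(s["tool_rot"],3).tolist(),env.tcp_to_grasp,s["ft_force"])
ims=[]
for c in ["scene","top"]:
    im=imaging.get_image(c); ims.append(im["pixels"]); C=cloud(im); print(c,np.round(np.array(im["world_from_camera"])[:3,3],3))
    for q in ["holder_grip","slot_top","key_hole","rail_mid","stand","squat_jar","vortex_mixer","agar_jar","petri_dish"]:
        for r in models.tip_of(c,q)[:4]:
            a=np.round(r["at"]).astype(int); print(q,"tip",round(r["confidence"],2),a, np.round(C[min(max(a[1],0),383),min(max(a[0],0),511)],3))
        if q in("holder_grip","stand"):
          for r in models.outline_of(c,q)[:4]:
            m=r["region"]; P=C[m]; print(q,"out",round(r["confidence"],2),np.round(r["bbox"]),np.round(np.nanpercentile(P,[2,50,98],axis=0),3).tolist(),im["pixels"][m].mean(0).round())
save(np.vstack(ims)[:, :],"a.png")
save(cv2.resize(np.vstack(ims),None,fx=.78,fy=.78),"a.png")
E
```

```text
[ 0.14604738 -0.52994833  0.23071281] [[0.964, 0.266, -0.0], [0.266, -0.964, 0.001], [0.0, -0.001, -1.0]] -0.0187 [ 0.50740256 -0.20009441  0.00886965]
scene [-0.816 -0.595  1.376]
holder_grip tip 0.96 [346 258] [ 0.22  -0.441  0.136]
holder_grip tip 0.79 [328 225] [ 0.335 -0.337  0.136]
holder_grip tip 0.64 [285 208] [ 0.348 -0.167  0.134]
holder_grip tip 0.59 [323 195] [ 0.093 -0.365  0.501]
holder_grip out 0.85 [345. 273.  36.  38.] [[0.172, -0.493, -0.002], [0.199, -0.443, 0.065], [0.257, -0.387, 0.137]] [21. 38. 74.]
holder_grip out 0.83 [284. 222.  23.  42.] [[0.289, -0.198, -0.002], [0.337, -0.155, 0.026], [0.394, -0.132, 0.137]] [123.  71.  37.]
holder_grip out 0.81 [320. 210.  31.  36.] [[0.432, -0.319, -0.001], [0.491, -0.265, 0.028], [0.523, -0.217, 0.132]] [121. 117. 109.]
holder_grip out 0.65 [327. 238.  28.  45.] [[0.29, -0.39, -0.003], [0.344, -0.343, 0.028], [0.42, -0.287, 0.136]] [114.  66.  35.]
slot_top tip 0.87 [335 226] [ 0.35  -0.359  0.126]
slot_top tip 0.74 [328 199] [ 0.496 -0.285  0.101]
slot_top tip 0.71 [345 271] [ 0.259 -0.442  0.021]
key_hole tip 0.74 [3
[... 1040 characters left out ...]
2 [286 202] [ 0.236 -0.066  0.434]
key_hole tip 0.52 [282 202] [ 0.246 -0.058  0.418]
key_hole tip 0.34 [209 194] [ 0.522  0.106 -0.003]
rail_mid tip 0.66 [202 178] [0.529 0.114 0.163]
stand tip 0.87 [207 192] [0.528 0.11  0.011]
stand tip 0.73 [200 179] [0.525 0.123 0.173]
stand out 0.95 [202. 181.  51.  39.] [[0.521, 0.028, 0.001], [0.531, 0.118, 0.079], [0.635, 0.204, 0.189]] [94. 95. 90.]
squat_jar tip 0.71 [329 134] [ 0.287 -0.202  0.684]
vortex_mixer tip 0.71 [131 216] [0.531 0.409 0.099]
agar_jar tip 0.75 [171 250] [0.347 0.325 0.098]
petri_dish tip 0.62 [239 218] [0.371 0.043 0.022]
petri_dish tip 0.53 [132 217] [0.523 0.406 0.106]
petri_dish tip 0.32 [328 135] [ 0.284 -0.197  0.686]
```

View pics/a.png

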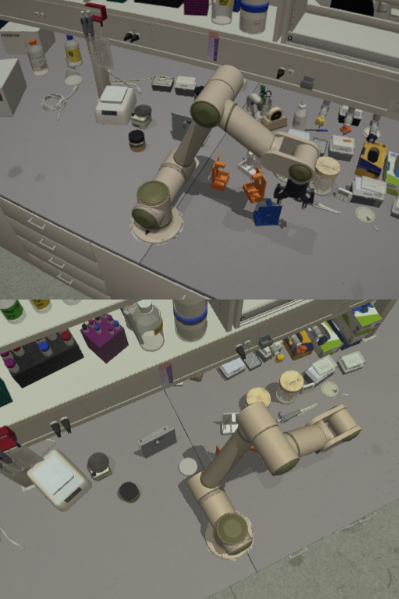

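Run:
```python
from h import *
tiles=[]
for c,boxes in [("scene",[(290,180,60,60),(210,130,70,60)]),("top",[(270,125,60,60),(165,150,80,60)])]:
    im=imaging.get_image(c); C=cloud(im); np.save(c+".npy",C)
    for (x,y,w,h) in boxes: tiles.append(cv2.resize(im["pixels"][y:y+h,x:x+w],(400,300),interpolation=cv2.INTER_CUBIC))
    V=C.reshape(-1,3); V=V[~np.isnan(V[:,0])]
    R=V[(abs(V[:,0]-.48)<.08)&(abs(V[:,1]+.27)<.09)&(V[:,2]>.1)&(V[:,2]<.16)]
    print(c,len(R)); print(np.round(R,3)[:60].tolist())
    S=V[(abs(V[:,0]-.54)<.08)&(abs(V[:,1]-.12)<.12)&(V[:,2]>.178)&(V[:,2]<.2)]
    print("standtop",len(S),np.round(np.percentile(S,[1,50,99],axis=0),3).tolist() if len(S) else "")
    if len(S)>5:
        print(cv2.minAreaRect((S[:,:2]*1000).astype(np.float32)))
    r=models.outline_of(c,"stand")[0]["region"]; P=C[r]; P=P[(P[:,2]>.02)&(P[:,2]<.175)]
    for _ in range(8):
        m=np.median(P,0); A=np.c_[P[:,1:],np.ones(len(P))]; k=np.linalg.lstsq(A,P[:,0],rcond=None)[0]; e=P[:,0]-A@k; P=P[abs(e)<max(.004,2*np.median(abs(e)))]
    print("plane x=",k,"n",len(P),P.min(0),P.max(0))
save(np.vstack([np.hstack(tiles[:2]),np.hstack(tiles[2:])]),"b.png")
```

```text
scene 45
[[0.516, -0.237, 0.102], [0.472, -0.257, 0.136], [0.475, -0.253, 0.127], [0.47, -0.258, 0.133], [0.479, -0.26, 0.126], [0.472, -0.265, 0.134], [0.469, -0.251, 0.126], [0.459, -0.258, 0.138], [0.465, -0.26, 0.134], [0.462, -0.265, 0.138], [0.47, -0.266, 0.132], [0.47, -0.27, 0.133], [0.458, -0.255, 0.132], [0.467, -0.256, 0.125], [0.458, -0.262, 0.135], [0.464, -0.265, 0.131], [0.46, -0.27, 0.137], [0.464, -0.272, 0.134], [0.471, -0.274, 0.129], [0.477, -0.277, 0.125], [0.461, -0.254, 0.124], [0.462, -0.258, 0.125], [0.462, -0.262, 0.126], [0.461, -0.266, 0.129], [0.457, -0.271, 0.135], [0.467, -0.272, 0.126], [0.471, -0.275, 0.124], [0.475, -0.278, 0.122], [0.483, -0.28, 0.116], [0.466, -0.254, 0.115], [0.465, -0.258, 0.117], [0.455, -0.264, 0.128], [0.454, -0.268, 0.131], [0.463, -0.27, 0.124], [0.465, -0.273, 0.124], [0.474, -0.275, 0.116], [0.465, -0.259, 0.112], [0.463, -0.263, 0.115], [0.461, -0.267, 0.119], [0.463, -0.27, 0.119], [0.467, -0.273, 0.117], [0.492, -0.29, 0.102], [0.458, -0.268, 0.117], [0.491, -0.299, 0.101], [0.487, -0.304, 0.102]]
standtop 77 [[0.518, 0
[... 1328 characters left out ...]
58, 0.132], [0.508, -0.264, 0.12], [0.499, -0.262, 0.141], [0.499, -0.267, 0.134], [0.498, -0.271, 0.135], [0.496, -0.274, 0.135], [0.495, -0.278, 0.134], [0.49, -0.279, 0.143], [0.493, -0.286, 0.129], [0.494, -0.292, 0.122], [0.494, -0.297, 0.118], [0.519, -0.231, 0.122], [0.518, -0.234, 0.121], [0.514, -0.237, 0.125], [0.516, -0.242, 0.117], [0.514, -0.246, 0.117], [0.515, -0.251, 0.111]]
standtop 179 [[0.521, 0.026, 0.179], [0.532, 0.115, 0.186], [0.544, 0.2, 0.194]]
((532.1453857421875, 113.3504638671875), (16.659297943115234, 177.18923950195312), 3.4761784076690674)
plane x= [-0.05942079 -0.00490145  0.53565592] n 589 [0.52065356 0.02457427 0.02191363] [0.5362104  0.20242324 0.17489803]
```

View pics/b.png

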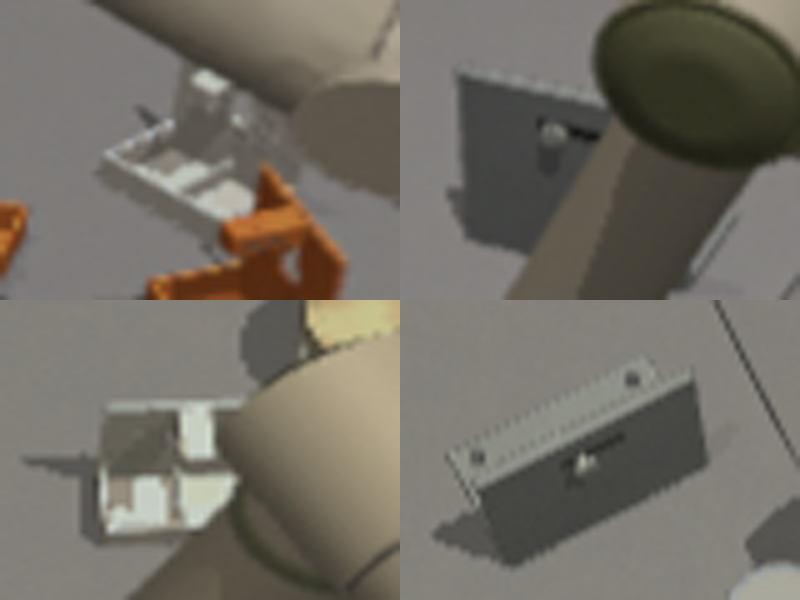

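Call:
jog_arm:
  plan: "0 0 0 2.2 -3.1 -0.6 0;0 0 0 2.2 -3.1 -0.6 0;0 0 0 2.2 -3.1 -0.6 0;0 0 0 2.2 -3.1 -0.6 0;0 0 0 2.2 -3.1 -0.6 0;0 0 0 2.2 -3.1 0 0;0 0 0 2.2 -3.1 0 0;0 0 0 2.2 -3.1 0 0;0 0 0 2.2 -3.1 0 0;0 0 0 2.2 -3.1 0 0"
  grip_force: 40

```text
time_s: 2.23
position: [0.2759, -0.1712, 0.2615]
tool_rot: [[0.964, 0.265, 0.001], [0.265, -0.964, -0.001], [0.0, 0.001, -1.0]]
ft_force: [0.2, 0.3, 0.6]
grip_width: 0.0853
gripper_force: 0.0
```

Call:
jog_arm:
  plan: "0 0 0 2.2 -3.1 0 0;0 0 0 2.2 -3.1 0 0;0 0 0 2.2 -3.1 0 0;0 0 0 2.2 -3.1 0 0;0 0 0 2.2 -3.1 0 0;0 0 0 2.2 -3.1 0 0;0 0 0 2.2 -3.1 0 0;0 0 0 2.2 -3.1 0 0;0 0 0 2.2 -3.1 0 0;0 0 0 2.2 -3.1 0 0"

```text
time_s: 3.07
position: [0.4057, 0.1866, 0.2615]
tool_rot: [[0.964, 0.266, 0.001], [0.266, -0.964, -0.0], [0.001, 0.0, -1.0]]
ft_force: [1.3, -1.5, 0.3]
grip_width: 0.0852
gripper_force: 0.0
```

```bash
cat > fit.py <<'E'
from h import *
from scipy.optimize import least_squares
# holder surface sampling check by SDF of boxes in holder frame (origin grip centre)
B=[((25,0,-56),(2,50,68)),((1.5,0,0),(21.5,10,12))]
def sdf(P):
    d=[]
    for c,h in B:
        q=abs(P*1000-np.array(c))-np.array(h); d.append(np.linalg.norm(np.maximum(q,0),axis=1)+np.minimum(q.max(1),0))
    return np.min(np.abs(d),0)
E
python3 - <<'E'
from fit import *
tiles=[];allP=[]
for c in ["scene","top"]:
    im=imaging.get_image(c); C=cloud(im)
    for q in ["holder_grip","slot_top","squat_jar"]:
        for r in models.tip_of(c,q)[:4]:
            a=np.round(r["at"]).astype(int); print(c,q,round(r["confidence"],2),a,np.round(C[a[1],a[0]],3))
    a=proj(im,[[.49,-.27,.08]])[0].astype(int); x,y=a-[40,30]
    tiles.append(cv2.resize(im["pixels"][y:y+60,x:x+80],(400,300),interpolation=cv2.INTER_CUBIC))
    p=im["pixels"].astype(int); white=(p.min(2)>0)&((p.max(2)-p.min(2))<45)
    V=C[white&~np.isnan(C[...,0])]; m=(abs(V[:,0]-.48)<.09)&(abs(V[:,1]+.27)<.09)&(V[:,2]>.085)&(V[:,2]<.16)
    V=V[m]; print(len(V))
    f=lambda t,V=V:(lambda R:sdf((V-[t[0],t[1],.124])@R))(np.array([[np.cos(t[2]),-np.sin(t[2]),0],[np.sin(t[2]),np.cos(t[2]),0],[0,0,1]]))
    for t0 in[(.475,-.262,-.4),(.48,-.27,-.2)]:
        s=least_squares(f,t0,loss="soft_l1",f_scale=3,diff_step=1e-3); print(c,s.x,np.degrees(s.x[2]),s.cost/len(V))
save(np.hstack(tiles),"c.png")
s=env.observe(); print(s["time_s"],s["position"],s["q"])
E
```

```text
scene holder_grip 0.91 [330 227] [ 0.338 -0.345  0.126]
scene holder_grip 0.86 [347 258] [ 0.225 -0.444  0.132]
scene holder_grip 0.83 [284 209] [ 0.34  -0.166  0.136]
scene holder_grip 0.78 [320 193] [ 0.519 -0.244  0.096]
scene slot_top 0.87 [333 228] [ 0.338 -0.356  0.126]
scene slot_top 0.8 [273 212] [ 0.313 -0.135  0.131]
scene slot_top 0.73 [346 270] [ 0.197 -0.453  0.106]
scene slot_top 0.68 [327 200] [ 0.597 -0.257 -0.005]
scene squat_jar 0.89 [365 224] [ 0.478 -0.445  0.054]
253
scene [ 0.47827372 -0.26838471 -0.39350203] -22.54600576627323 5.113960848382533
scene [ 0.47827372 -0.26838471 -0.39350204] -22.546005939332243 5.113960853056654
top holder_grip 0.79 [334 173] [ 0.341 -0.341  0.141]
top holder_grip 0.77 [300 151] [ 0.476 -0.267  0.144]
top holder_grip 0.72 [208 192] [0.316 0.144 0.578]
top holder_grip 0.7 [292 196] [ 0.332 -0.16   0.129]
top slot_top 0.88 [376 200] [ 0.207 -0.482  0.004]
top slot_top 0.76 [298 145] [ 0.504 -0.273  0.139]
top slot_top 0.55 [283 200] [ 0.348 -0.134  0.073]
top squat_jar 0.97 [329 137] [ 0.499 -0.413  0.093]
214
top [ 0.4780568  -0.2651348  -0.41336082] -23.683830273381844 7.621717394985306
top [ 0.47812243 -0.26592769 -0.39472146] -22.615873502170473 7.631826472086542
3.4667 [0.40547166 0.18336978 0.26153816] [ 9.02791293e+00  9.81345544e+00  8.63898076e+01 -5.96337357e-03
  8.37828928e+01  8.37254977e+01]
```

View pics/c.png

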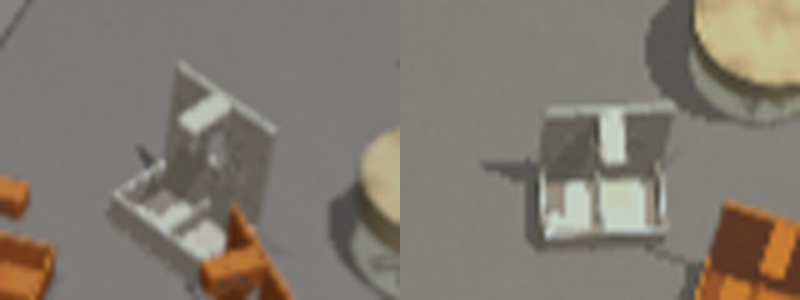

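Call:
jog_arm:
  plan: "0 0 0 -0.4 3.8 0 0;0 0 0 -0.4 3.8 0 0;0 0 0 -0.4 3.8 0 0;0 0 0 -0.4 3.8 0 0;0 0 0 -0.4 3.8 0 0;0 0 0 -0.4 3.8 0 0;0 0 0 -0.4 3.8 0 0;0 0 0 -0.4 3.8 0 0;0 0 0 -0.4 3.8 0 0;0 0 0 -0.4 3.8 0 0"

```text
time_s: 4.3
position: [0.4671, -0.1955, 0.2617]
tool_rot: [[0.965, 0.263, 0.001], [0.263, -0.965, -0.0], [0.0, 0.001, -1.0]]
ft_force: [0.3, 0.8, -1.2]
grip_width: 0.0854
gripper_force: 0.0
```

Call:
jog_arm:
  plan: "0 0 0 -0.5 3.7 0 0;0 0 0 -0.5 3.6 0 0;0 0 6.4 0 0 1 0;0 0 6.4 0 0 1 0;0 0 6.4 0 0 1 0;0 0 6.4 0 0 1 0;0 0 6.4 0 0 1 0;0 0 6.4 0 0 1 0;0 0 0 0 0 0 0;0 0 0 0 0 0 0"

```text
time_s: 5.13
position: [0.477, -0.2662, 0.2015]
tool_rot: [[0.921, -0.389, -0.0], [-0.389, -0.921, 0.0], [-0.0, -0.0, -1.0]]
ft_force: [0.3, 0.5, 0.7]
grip_width: 0.0854
gripper_force: 0.0
```

```bash
cat >> h.py <<'E'
def go(target,yaw):
    s=env.observe(); R=np.array(s["tool_rot"]); d=R.T@(np.array(target)-s["position"])*100
    y=np.degrees(np.arctan2(R[1,0],R[0,0])); print("t",s["time_s"],"pos",np.round(s["position"],4),"tool cm",np.round(d,2),"yaw",round(y,2),"rz",round(y-yaw,2),"tilt z",np.round(R[:,2],4),"ft",np.round(s["ft_force"],1),s["grip_width"])
E
python3 -c "
from h import *
go([.478,-.267,.103],-23)"
```

```text
t 5.1333 pos [ 0.477  -0.2662  0.2015] tool cm [0.12 0.04 9.85] yaw -22.89 rz 0.11 tilt z [-4.e-04  3.e-04 -1.e+00] ft [0.3 0.5 0.7] 0.0854127782604269
```

Call:
jog_arm:
  plan: "0 0 0 0.1 0 2.8 0;0 0 0 0 0 2.5 0;0 0 0 0 0 2.2 0;0 0 0 0 0 1.5 0;0 0 0 0 0 0.8 0;0 0 0 0 0 0 0;0 0 0 0 0 0 0;0 0 0 0 0 0 150;0 0 0 0 0 0 255;0 0 0 0 0 0 255"
  grip_force: 70

```text
time_s: 5.97
position: [0.4789, -0.2663, 0.1042]
tool_rot: [[0.921, -0.39, 0.001], [-0.39, -0.921, -0.001], [0.002, 0.001, -1.0]]
ft_force: [-0.1, -0.5, 0.7]
grip_width: 0.0512
gripper_force: 0.0
```

Call:
jog_arm:
  plan: "0 0 0 0 0 0 255;0 0 0 0 0 0 255;0 0 0 0 0 0 255;0 0 0 0 0 0 255;0 0 0 0 0 0 255;0 0 0 0 0 0 255"

```text
time_s: 6.47
position: [0.4786, -0.2659, 0.1033]
tool_rot: [[0.921, -0.391, -0.0], [-0.391, -0.921, 0.0], [-0.0, -0.0, -1.0]]
ft_force: [0.0, 1.4, 0.8]
grip_width: 0.019
gripper_force: 69.4
```

Call:
jog_arm:
  plan: "0 0 0 0 0 -0.5 255;0 0 0 0 0 -1 255;0 0 0 0 0 -2 255;0 0 0 0 0 -2.5 255;0 0 0 0 0 -2.5 255;0 0 0 0 0 -2 255;0 0 0 0 0 -1 255;0 0 0 0 0 -0.5 255;0 0 0 0 0 0 255"

```text
time_s: 7.22
position: [0.4788, -0.2662, 0.2246]
tool_rot: [[0.92, -0.391, 0.002], [-0.391, -0.92, -0.002], [0.002, 0.001, -1.0]]
ft_force: [-0.1, 0.2, -4.3]
grip_width: 0.0191
gripper_force: 69.1
```

Run:
```python
from h import *
tiles=[]
for c in ["scene","top"]:
    im=imaging.get_image(c)
    for P,w in [([.525,.115,.14],40),([.50,-.26,.17],60)]:
        a=proj(im,[P])[0].astype(int); x=a[0]-w//2; y=a[1]-w*3//8
        print(c,x,y,w); tiles.append(cv2.resize(im["pixels"][y:y+w*3//4,x:x+w],(400,300),interpolation=cv2.INTER_CUBIC))
    print(models.tip_of(c,"rail_mid")[:2])
save(np.vstack([np.hstack(tiles[:2]),np.hstack(tiles[2:])]),"d.png")
print(env.observe()["ft_force"])
```

```text
scene 218 142 40
scene 294 161 60
[{'at': [238.3, 154.7], 'confidence': 0.76}]
top 182 166 40
top 265 121 60
[{'at': [204.2, 181.3], 'confidence': 0.71}]
[-0.26082044 -0.12961994 -3.98159835]
```

View pics/d.png

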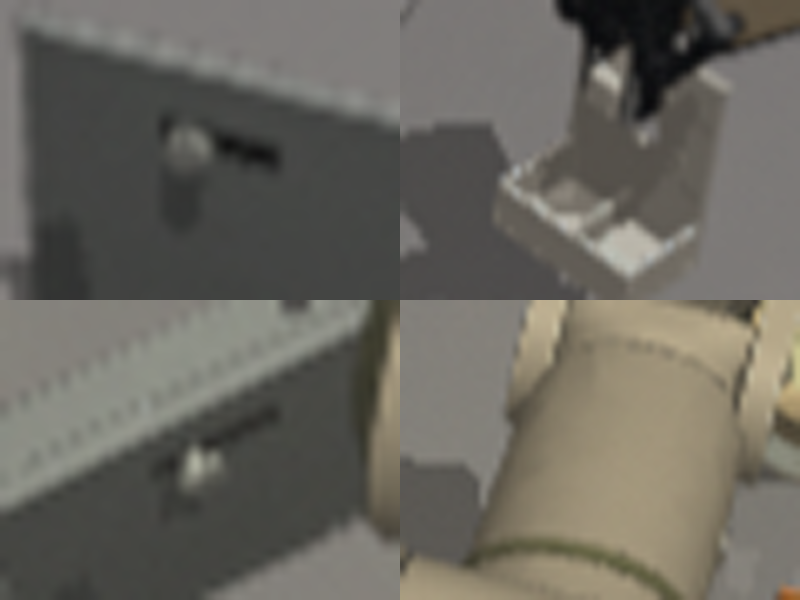

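Run:
```python
from h import *
yaw=np.radians(3.2); X=np.array([np.cos(yaw),np.sin(yaw),0]); Y=np.array([-np.sin(yaw),np.cos(yaw),0])
O=np.array([.5285,.115,0])
rays={}
for c,pts in [("scene",[(236.35,156.35,-.011),(239.45,155.45,0),(238.3,154.7,0)]),("top",[(201.55,182.35,-.010),(203.05,179.55,0),(204.2,181.3,0)])]:
    im=imaging.get_image(c); T=np.array(im["world_from_camera"])
    for i,(u,v,off) in enumerate(pts):
        p=cv2.undistortPoints(np.array([[[u,v]]],float),K(im),np.array(im["distortion"],float))[0,0]
        d=T[:3,:3]@np.array([p[0],p[1],1]); o=T[:3,3]; rays[c,i]=(o,d)
        t=((O+X*off-o)@X)/(d@X); q=o+t*d; print(c,i,"world",np.round(q,4),"panel y",round((q-O)@Y,4))
for i in range(3):
    (a,d),(b,e)=rays["scene",i],rays["top",i]
    s=np.linalg.lstsq(np.c_[d,-e],b-a,rcond=None)[0]; print(i,np.round((a+s[0]*d+b+s[1]*e)/2,4),np.linalg.norm(a+s[0]*d-b-s[1]*e))
```

```text
scene 0 world [0.5173 0.1191 0.1509] panel y 0.0047
scene 1 world [0.5287 0.1109 0.1501] panel y -0.0041
scene 2 world [0.5284 0.1159 0.1525] panel y 0.0009
top 0 world [0.5181 0.1222 0.1539] panel y 0.0078
top 1 world [0.5287 0.1123 0.1469] panel y -0.0027
top 2 world [0.5288 0.1098 0.1258] panel y -0.0052
0 [0.5211 0.1215 0.147 ] 0.0007277341402366755
1 [0.5283 0.1117 0.1496] 0.0020010311124627886
2 [0.5156 0.111  0.1625] 0.0036012842554160734
```

Call:
jog_arm:
  plan: "0 0 -5.2 0 0 -0.5 255;0 0 -5.2 0 0 -0.5 255;0 0 -5.2 0 0 -0.5 255;0 0 -5.2 0 0 -0.5 255;0 0 -5.4 0 0 -0.5 255;0 0 0 0.1 -1 0 255;0 0 0 0.1 -2 0 255;0 0 0 0.1 -3 0 255;0 0 0 0.1 -3.5 0 255;0 0 0 0.1 -3.5 0 255"

```text
time_s: 8.35
position: [0.4758, -0.1341, 0.2476]
tool_rot: [[0.999, 0.052, -0.001], [0.052, -0.999, 0.001], [-0.001, -0.001, -1.0]]
ft_force: [1.6, 0.1, -3.8]
grip_width: 0.0194
gripper_force: 69.0
```

Call:
jog_arm:
  plan: "0 0 0 0.1 -3.5 0 255;0 0 0 0.1 -3.5 0 255;0 0 0 0.1 -3.5 0 255;0 0 0 0.1 -3.5 0 255;0 0 0 0.1 -3.5 0 255;0 0 0 0.1 -3 0 255;0 0 0 0.1 -2 1 255;0 0 0 0.1 -1.5 2 255;0 0 0 0.1 -0.8 2 255;0 0 0 0 0 1 255"

```text
time_s: 9.18
position: [0.4697, 0.1143, 0.1858]
tool_rot: [[0.998, 0.055, -0.004], [0.055, -0.998, 0.001], [-0.004, -0.001, -1.0]]
ft_force: [-0.7, -1.0, -3.6]
grip_width: 0.0191
gripper_force: 69.0
```

```bash
python3 -c "
from h import *
go([.4713,.1173,.1753],3.2)"
```

```text
t 9.1833 pos [0.4697 0.1143 0.1858] tool cm [ 0.18 -0.29  1.05] yaw 3.15 rz -0.05 tilt z [-3.8e-03  7.0e-04 -1.0e+00] ft [-0.7 -1.  -3.6] 0.0190755974892294
```

Call:
jog_arm:
  plan: "0 0 0 0.2 -0.2 0.5 255;0 0 0 0 0 0.3 255;0 0 0 0 0 0 255;0 0 0 0 0 0 255;0 0 0 0 0 0 255"

```text
time_s: 9.6
position: [0.4737, 0.1141, 0.181]
tool_rot: [[0.998, 0.055, 0.001], [0.055, -0.998, 0.0], [0.001, 0.0, -1.0]]
ft_force: [-0.2, 0.3, -3.1]
grip_width: 0.0193
gripper_force: 69.2
```

Run:
```python
from h import *
go([.4713,.1173,.1753],3.2)
tiles=[]
for c in ["scene","top"]:
    im=imaging.get_image(c); a=proj(im,[[.50,.115,.15]])[0].astype(int); w=50; x=a[0]-25; y=a[1]-19
    tiles.append(cv2.resize(im["pixels"][y:y+38,x:x+w],(400,300),interpolation=cv2.INTER_CUBIC))
save(np.hstack(tiles),"e.png")
```

```text
t 9.6 pos [0.4737 0.1141 0.181 ] tool cm [-0.22 -0.34  0.57] yaw 3.15 rz -0.05 tilt z [ 0.0014  0.     -1.    ] ft [-0.2  0.3 -3.1] 0.019291115710886347
```

View pics/e.png

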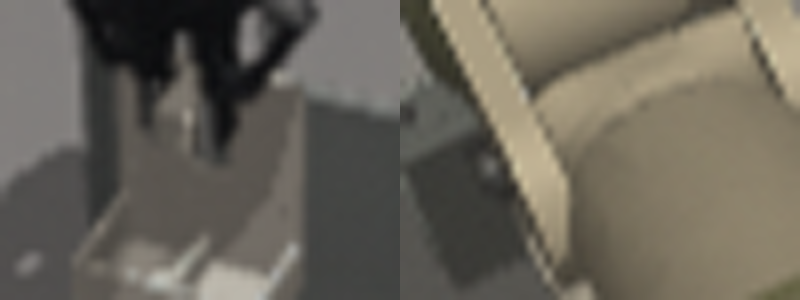

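Call:
jog_arm:
  plan: "0 0 0 0 -0.35 0.3 255;0 0 0 0 0 0.27 255;0 0 0 0.3 0 0 255;0 0 0 0.3 0 0 255;0 0 0 0.3 0 0 255;0 0 0 0.2 0 0 255;0 0 0 0 0 0 255;0 0 0 0 0 0 255;0 0 0 0 0 0 255"

```text
time_s: 10.45
position: [0.4841, 0.1184, 0.1746]
tool_rot: [[0.998, 0.056, -0.0], [0.056, -0.998, 0.0], [-0.0, -0.0, -1.0]]
ft_force: [-0.2, 0.8, -3.6]
grip_width: 0.0192
gripper_force: 69.1
```

Call:
jog_arm:
  plan: "0 0 0 0.1 0 0 255;0 0 0 0.1 0 0 255;0 0 0 0 0 0 255"

```text
time_s: 10.7
position: [0.4863, 0.1185, 0.1747]
tool_rot: [[0.998, 0.056, 0.0], [0.056, -0.998, 0.0], [0.0, -0.0, -1.0]]
ft_force: [0.1, -0.6, -3.5]
grip_width: 0.0191
gripper_force: 69.1
```

Call:
jog_arm:
  plan: "0 0 0 0.1 0 0 255;0 0 0 0.1 0 0 255;0 0 0 0 0 0 255"

```text
time_s: 10.95
position: [0.4884, 0.1186, 0.1746]
tool_rot: [[0.998, 0.056, 0.0], [0.056, -0.998, -0.0], [0.0, 0.0, -1.0]]
ft_force: [-0.7, -0.1, -3.7]
grip_width: 0.0193
gripper_force: 69.1
```

Call:
jog_arm:
  plan: "0 0 0 0.1 0 0 255;0 0 0 0 0 0 255"

```text
time_s: 11.12
position: [0.4889, 0.1186, 0.1745]
tool_rot: [[0.998, 0.056, -0.001], [0.056, -0.998, -0.0], [-0.001, 0.0, -1.0]]
ft_force: [-1.9, 0.3, -3.1]
grip_width: 0.0189
gripper_force: 69.2
```

Call:
jog_arm:
  plan: "0 0 0 0.1 0 0 255;0 0 0 0 0 0 255"

```text
time_s: 11.28
position: [0.4896, 0.1189, 0.1745]
tool_rot: [[0.998, 0.056, -0.002], [0.056, -0.998, 0.0], [-0.001, -0.0, -1.0]]
ft_force: [-0.8, 2.2, -3.8]
grip_width: 0.0194
gripper_force: 69.2
```

Call:
jog_arm:
  plan: "0 0 0 0.1 0 0 255;0 0 0 0 0 0 255"

```text
time_s: 11.45
position: [0.4915, 0.1192, 0.1746]
tool_rot: [[0.998, 0.056, 0.001], [0.056, -0.998, 0.001], [0.001, -0.001, -1.0]]
ft_force: [-0.4, 3.8, -4.0]
grip_width: 0.0192
gripper_force: 69.2
```

Call:
jog_arm:
  plan: "0 0 0 0.05 -0.1 0 255;0 0 0 0.1 0 0 255;0 0 0 0 0 0 255"

```text
time_s: 11.7
position: [0.4931, 0.1197, 0.1748]
tool_rot: [[0.998, 0.056, 0.001], [0.056, -0.998, -0.0], [0.001, 0.0, -1.0]]
ft_force: [-0.3, 0.3, -3.7]
grip_width: 0.0193
gripper_force: 69.1
```

Call:
jog_arm:
  plan: "0 0 0 0.1 -0.05 0 255;0 0 0 0.1 0 0 255;0 0 0 0 0 0 255"

```text
time_s: 11.95
position: [0.4949, 0.1203, 0.1747]
tool_rot: [[0.998, 0.056, 0.0], [0.056, -0.998, -0.0], [0.0, 0.0, -1.0]]
ft_force: [0.3, 0.3, -4.3]
grip_width: 0.0191
gripper_force: 69.1
```

Call:
jog_arm:
  plan: "0 0 0 0.1 0 0 255;0 0 0 0.1 0 0 255;0 0 0 0.1 0 0 255;0 0 0 0 0 0 255"

```text
time_s: 12.28
position: [0.4978, 0.1206, 0.1746]
tool_rot: [[0.998, 0.056, 0.0], [0.056, -0.998, -0.0], [0.0, 0.0, -1.0]]
ft_force: [0.0, 0.1, -3.5]
grip_width: 0.0189
gripper_force: 69.1
```

Call:
jog_arm:
  plan: "0 0 0 0.1 0 0 255;0 0 0 0 0 0 255"

```text
time_s: 12.45
position: [0.4987, 0.1207, 0.1746]
tool_rot: [[0.998, 0.056, 0.0], [0.056, -0.998, -0.0], [0.0, 0.0, -1.0]]
ft_force: [-0.8, -0.5, -4.1]
grip_width: 0.0187
gripper_force: 69.1
```

Call:
jog_arm:
  plan: "0 0 0 0.1 0 0 255;0 0 0 0 0 0 255"

```text
time_s: 12.62
position: [0.4997, 0.1207, 0.1746]
tool_rot: [[0.998, 0.056, 0.0], [0.056, -0.998, 0.0], [0.0, 0.0, -1.0]]
ft_force: [0.2, 0.4, -2.8]
grip_width: 0.0192
gripper_force: 69.1
```

Call:
jog_arm:
  plan: "0 0 0 0.05 0 0 255;0 0 0 0 0 0 255"

```text
time_s: 12.78
position: [0.5001, 0.1207, 0.1746]
tool_rot: [[0.998, 0.056, 0.0], [0.056, -0.998, 0.0], [0.0, -0.0, -1.0]]
ft_force: [0.4, -0.6, -3.6]
grip_width: 0.0191
gripper_force: 69.1
```

Call:
jog_arm:
  plan: "0 0 0 0.05 0 0 255;0 0 0 0.05 0 0 255;0 0 0 0 0 0 255"

```text
time_s: 13.03
position: [0.5005, 0.1208, 0.1745]
tool_rot: [[0.998, 0.056, -0.002], [0.056, -0.998, -0.0], [-0.002, 0.0, -1.0]]
ft_force: [-4.3, -1.0, -1.1]
grip_width: 0.0193
gripper_force: 69.5
```

Call:
jog_arm:
  plan: "0 0 0 0.05 0 0 255;0 0 0 0 0 0 255"

```text
time_s: 13.2
position: [0.5005, 0.1208, 0.1745]
tool_rot: [[0.998, 0.056, -0.003], [0.056, -0.998, -0.0], [-0.003, 0.0, -1.0]]
ft_force: [-7.0, -1.9, -1.1]
grip_width: 0.0189
gripper_force: 69.7
```

Call:
jog_arm:
  plan: "0 0 0 -0.15 -0.05 0 255;0 0 0 0 0 0.2 255;0 0 0 0 0 0.2 255;0 0 0 0 0 0.2 255;0 0 0 0 0 0 255"

```text
time_s: 13.62
position: [0.5001, 0.1212, 0.1681]
tool_rot: [[0.998, 0.056, -0.0], [0.056, -0.998, 0.0], [-0.0, -0.0, -1.0]]
ft_force: [-0.1, 0.9, -3.4]
grip_width: 0.0193
gripper_force: 69.1
```

Call:
jog_arm:
  plan: "0 0 0 0 0 0.15 255;0 0 0 0 0 0 255"

```text
time_s: 13.78
position: [0.5001, 0.1213, 0.1669]
tool_rot: [[0.998, 0.056, -0.0], [0.056, -0.998, 0.0], [-0.0, -0.0, -1.0]]
ft_force: [-0.9, -0.3, -3.3]
grip_width: 0.0191
gripper_force: 69.1
```

Call:
jog_arm:
  plan: "0 0 0 0 0 0.15 255;0 0 0 0 0 0 255"

```text
time_s: 13.95
position: [0.5, 0.1212, 0.1654]
tool_rot: [[0.998, 0.056, -0.0], [0.056, -0.998, 0.0], [-0.0, -0.0, -1.0]]
ft_force: [1.0, -0.7, -3.6]
grip_width: 0.0192
gripper_force: 69.1
```

Call:
jog_arm:
  plan: "0 0 0 0 0 0.15 255;0 0 0 0 0 0 255"

```text
time_s: 14.12
position: [0.5, 0.1212, 0.1639]
tool_rot: [[0.998, 0.056, -0.0], [0.056, -0.998, -0.0], [-0.0, -0.0, -1.0]]
ft_force: [-0.2, -0.4, -3.3]
grip_width: 0.019
gripper_force: 69.1
```

Call:
jog_arm:
  plan: "0 0 0 0 0 0.15 255;0 0 0 0 0 0 255"

```text
time_s: 14.28
position: [0.5, 0.1212, 0.1624]
tool_rot: [[0.998, 0.056, -0.0], [0.056, -0.998, 0.0], [-0.0, -0.0, -1.0]]
ft_force: [-0.3, -0.2, -4.2]
grip_width: 0.019
gripper_force: 69.1
```

Call:
jog_arm:
  plan: "0 0 0 0 0 0.2 255;0 0 0 0 0 0.15 255;0 0 0 0 0 0 255"

```text
time_s: 14.53
position: [0.4999, 0.1213, 0.1588]
tool_rot: [[0.998, 0.056, -0.001], [0.056, -0.998, 0.0], [-0.001, -0.0, -1.0]]
ft_force: [-0.5, 0.6, -3.9]
grip_width: 0.0192
gripper_force: 69.1
```

In the slot without side force; continuing down to about 0.151.

Call:
jog_arm:
  plan: "0 0 0 0 0 0.2 255;0 0 0 0 0 0.2 255;0 0 0 0 0 0.1 255;0 0 0 0 0 0 255"

```text
time_s: 14.87
position: [0.4999, 0.1212, 0.1538]
tool_rot: [[0.998, 0.056, -0.001], [0.056, -0.998, -0.0], [-0.001, -0.0, -1.0]]
ft_force: [-0.2, -0.1, -3.2]
grip_width: 0.0191
gripper_force: 69.1
```

Call:
jog_arm:
  plan: "0 0 0 0 0 0.1 255;0 0 0 0 0 0 255"

```text
time_s: 15.03
position: [0.5, 0.1212, 0.153]
tool_rot: [[0.998, 0.056, -0.0], [0.056, -0.998, -0.0], [-0.0, 0.0, -1.0]]
ft_force: [0.1, 0.4, -3.9]
grip_width: 0.019
gripper_force: 69.1
```

Call:
jog_arm:
  plan: "0 0 0 0 0 0.1 255;0 0 0 0 0 0 255"

```text
time_s: 15.2
position: [0.5, 0.1213, 0.152]
tool_rot: [[0.998, 0.056, -0.0], [0.056, -0.998, 0.0], [-0.0, -0.0, -1.0]]
ft_force: [0.3, 0.3, -4.6]
grip_width: 0.0192
gripper_force: 69.1
```

Call:
jog_arm:
  plan: "0 0 0 0 0 0.05 255;0 0 0 0 0 0 255"

```text
time_s: 15.37
position: [0.5, 0.1213, 0.1516]
tool_rot: [[0.998, 0.056, -0.0], [0.056, -0.998, 0.0], [-0.0, -0.0, -1.0]]
ft_force: [-0.2, 0.2, -3.5]
grip_width: 0.0191
gripper_force: 69.1
```

Call:
jog_arm:
  plan: "0 0 0 0 0 0.05 255;0 0 0 0 0 0 255"

```text
time_s: 15.53
position: [0.5, 0.1213, 0.1511]
tool_rot: [[0.998, 0.056, -0.0], [0.056, -0.998, 0.0], [-0.0, -0.0, -1.0]]
ft_force: [0.2, 0.4, -2.8]
grip_width: 0.0191
gripper_force: 69.1
```

Call:
jog_arm:
  plan: "0 0 0 0 0 0.05 255;0 0 0 0 0 0 255"

```text
time_s: 15.7
position: [0.5, 0.1213, 0.1506]
tool_rot: [[0.998, 0.056, 0.0], [0.056, -0.998, 0.0], [0.0, -0.0, -1.0]]
ft_force: [-0.2, 0.4, -3.8]
grip_width: 0.019
gripper_force: 69.1
```

Call:
jog_arm:
  plan: "0 0 0 0 0 0.05 255;0 0 0 0 0 0 255"

```text
time_s: 15.87
position: [0.5001, 0.1212, 0.1503]
tool_rot: [[0.998, 0.056, 0.0], [0.056, -0.998, 0.0], [0.0, 0.0, -1.0]]
ft_force: [-1.4, -1.0, -0.6]
grip_width: 0.0193
gripper_force: 69.5
```

Call:
jog_arm:
  plan: "0 0 0 0 0 0.05 255;0 0 0 0 0 0 255"

```text
time_s: 16.03
position: [0.5001, 0.1213, 0.1501]
tool_rot: [[0.998, 0.056, 0.001], [0.056, -0.998, -0.0], [0.001, 0.0, -1.0]]
ft_force: [-2.4, 0.1, 2.0]
grip_width: 0.0189
gripper_force: 70.0
```

Call:
jog_arm:
  plan: "0 0 0 0 0 0.05 255;0 0 0 0 0 0 255"

```text
time_s: 16.2
position: [0.5002, 0.1212, 0.1499]
tool_rot: [[0.998, 0.056, 0.001], [0.056, -0.998, -0.0], [0.001, 0.0, -1.0]]
ft_force: [-2.7, -0.3, 6.7]
grip_width: 0.0194
gripper_force: 70.5
```

Call:
jog_arm:
  plan: "0 0 0 0 0 -0.08 255;0 0 0 0 0 0 255;0 0 0 0 0 0 200;0 0 0 0 0 0 120;0 0 0 0 0 0 60;0 0 0 0 0 0 60;0 0 0 0 0 0 60;0 0 0 0 0 0 60"
  grip_force: 20

```text
time_s: 16.87
position: [0.5001, 0.1212, 0.1499]
tool_rot: [[0.998, 0.056, 0.0], [0.056, -0.998, 0.0], [0.0, -0.0, -1.0]]
ft_force: [-0.8, 0.1, 0.1]
grip_width: 0.0655
gripper_force: 0.0
```

Call:
jog_arm:
  plan: "0 0 0 0 0 -0.5 60;0 0 0 0 0 -1 60;0 0 0 0 0 -1.5 60;0 0 0 0 0 -2 60;0 0 0 0 0 -3 60;0 0 0 0 0 -3 60;0 0 0 -3 0 -1 60;0 0 0 -3 0 0 60;0 0 0 -1 0 0 60;0 0 0 0 0 0 60"

```text
time_s: 17.7
position: [0.4285, 0.1175, 0.2708]
tool_rot: [[0.998, 0.056, 0.001], [0.056, -0.998, 0.0], [0.001, 0.0, -1.0]]
ft_force: [0.5, 0.4, 0.5]
grip_width: 0.065
gripper_force: 0.0
```

Call:
jog_arm:
  plan: "0 0 0 0 2 0 60;0 0 0 0 3.5 0 60;0 0 0 0 3.5 0 60;0 0 0 0 3.5 0 60;0 0 0 0 3.5 0 60;0 0 0 0 3.5 0 60;0 0 0 0 3 0 60;0 0 0 0 2 0 60;0 0 0 0 0 0 60;0 0 0 0 0 0 60"

```text
time_s: 18.53
position: [0.4444, -0.1283, 0.2694]
tool_rot: [[0.999, 0.054, -0.001], [0.054, -0.999, 0.001], [-0.001, -0.001, -1.0]]
ft_force: [-0.9, -0.2, -0.0]
grip_width: 0.0654
gripper_force: 0.0
```

Run:
```python
from h import *
tiles=[]
for c in ["scene","top"]:
    im=imaging.get_image(c); a=proj(im,[[.50,.115,.12]])[0].astype(int); x=a[0]-32; y=a[1]-24
    tiles.append(cv2.resize(im["pixels"][y:y+48,x:x+64],(400,300),interpolation=cv2.INTER_CUBIC))
    C=cloud(im)[y:y+48,x:x+64].reshape(-1,3); p=im["pixels"][y:y+48,x:x+64].reshape(-1,3)
    S=C[(C[:,0]>.44)&(C[:,0]<.512)&(abs(C[:,1]-.12)<.012)&(C[:,2]>.15)&(C[:,2]<.25)]; print(c,len(S),np.percentile(S,[5,50,95],axis=0).round(3).tolist() if len(S) else "")
save(np.hstack(tiles),"f.png"); print(env.observe()["position"])
```

```text
scene 44 [[0.48, 0.11, 0.161], [0.489, 0.117, 0.18], [0.511, 0.124, 0.186]]
top 60 [[0.479, 0.11, 0.173], [0.493, 0.12, 0.184], [0.509, 0.128, 0.191]]
[ 0.44415281 -0.12680315  0.26975875]
```

View pics/f.png

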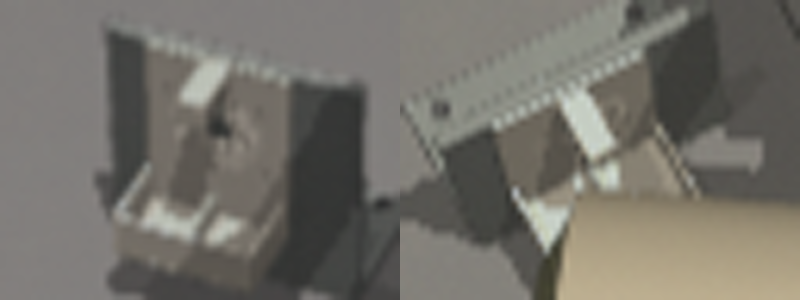

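The picture shows the holder hanging flat and level on the panel. Its grip bar is at crop pixel (205,80), with its top at 0.184 m as expected when home.

```bash
python3 -c "
from rig import job
print(job.close_job())"
```

```text
the job is handed in; nothing more can be done
None
```

The holder hangs fully home on the stud, let go and flat against the panel, and the job is handed in at about 19 s of the 64 s limit; the hand-in gave no pass/fail verdict.

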